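# Turn a test kiln round for its next firing

### The arm

A 6-joint arm with a two-finger parallel gripper is mounted at the origin on the work surface. World frame = base frame: x ahead of the robot, y to its left, z up, the work surface at z = 0. Lengths are in mm, angles in rad, forces in N, time in s.
With the tool pointing down it reaches from about 275 to 825 mm from the base axis. Payload 4.9 kg.
Tool frame: the origin (TCP) lies at the very end of the fingers, on their centre line; the grasp point (between the pads) lies 19 mm behind it; z points along the fingers, y is the line along which they close (so a half turn about z gives the same grasp; the last joint's range is limited). The gripper opens to 85 mm and grips with 20 to 120 N. Pads are 22 mm wide; open, the fingers measure 114 mm over their backs; the gripper's body (76 mm by 85 mm) begins 54 mm behind the grasp point. The pads swing forward as they close: fully open they stand 13 mm farther back than shut.
Start: joints at [1.131, 0.326, -0.193, 1.052, 0, 1.437], TCP at [165.575, 524.503, 231.281] pointing down, gripper open.
Joint ranges: [-2.65, 2.65], [-0.97, 1.79], [-1.3, 1.35], [-1.93, 2.1], [-1.47, 1.37], [-3.14, 3.14]. Speed limits (rad/s): [2.57, 2.57, 3.14, 3.14, 3.14, 3.14].

### API

Orientations are given as [roll, pitch, yaw] about the fixed x, y, z axes, in that order (R = Rz(yaw) Ry(pitch) Rx(roll)).
In Python, from bench import bot, solve_ik, imaging gives the robot as it stands. Calls block until the motion is done:
- bot.move_ptp(position, orientation): joint-space move of the TCP to a pose.
- bot.movel(position, rot=None, max_speed=150, threshold=None): straight line of the TCP; rot=None keeps the orientation; max_speed is the mean speed in mm/s. With threshold (N) it stops when the force on the tool has changed by that much, and returns True; else False.
- bot.move_j(angles): joint-space move.
- bot.grip(opening, effort=None): opening from 0.0 (shut) to 1.0 (fully open); effort is the grip in N (None keeps the last); returns when the fingers have stopped.
- bot.dwell(seconds).
- solve_ik(position, orientation): joint angles nearest the present ones, or None.
- bot.get_state(): the state.
- imaging.capture(name): name is "side" or "top" or "wrist"; returns the picture (420x560x3 uint8, blue, green, red); there is no depth.
- imaging.camera_model(name): a dict with "K" (3x3 intrinsics, pixels), "position" and "rotation" of the camera in the world. Camera axes: x right, y up, looking along -z (the intrinsics and any distortion apply to the point x, -y, -z); pixel columns grow to the right and rows downward; lengths in mm; the calibration is good to about 2 mm. A picture is of the moment at which its call begins: read the wrist's pose just before it. camera_model takes no time and is no camera call; for the wrist camera it gives the pose at the moment of the call.
A pose or a line that the arm cannot do raises bot.IKError and nothing moves.
- bot.sign_off(): hands the job in; it is judged then, once.
The state is a dict: "t": time; "qpos": joint angles; "joint_velocities": joint speeds; "effort": joint torques, N m; "tcp_pos": TCP position; "orientation": TCP orientation; "contact_force": force on the tool from outside, world axes, zero at the start; "wrist_torque": the same for the moment, N m; "opening": opening from 0.0 (shut) to 1.0 (fully open); "gripper_force": force on a finger pad.
Only numpy, scipy, OpenCV 4.12 (cv2) and the standard library are available. Lean on these libraries where they do the work, as an engineer would, in place of code of your own. Each camera call takes 0.05 s, during which the arm holds its last target. There are 200 camera calls.

### The job

Turn the little test kiln round for its next firing: take the fired cups out and stand them upright on the empty ware board, and set every cup waiting on the other board gently down, upright, on the kiln floor, with a clear gap all round so that none touches another or the walls. Then lower the lid gently until it is fully closed and push the control box door shut until it snaps home on its catch, and only when both are shut press the start button fully down and let go. Leave the glaze jar, the brush and the kiln prop where they are.

Things in the scene. Friction and masses are not known exactly. Their poses are not given: they have to be found in the camera images.
- kiln: fixed test kiln, a metal-clad insulated box 200 mm deep (x), 290 mm wide (y), rim 120 mm above the bench, grey control box on its +y side. Origin on the bench under the chamber's middle; x from the handle side to the lid's hinge, y to the control box, which fills y 165 to 295, x -90 to 30, z up to 165 mm, its door on the front at x = -90 mm
- chamber (a point): middle of the chamber's floor, 40 mm above the bench, axes as kiln. The chamber is 140 mm (x) by 230 mm (y), 80 mm deep from rim to floor, with 30 mm walls
- lid (a joint): lid angle, rad: 0 closed on the rim, 1.57 upright (starts 1.5 to 1.68). Stiff hinge along the far (+x) rim, stays where left: 2 N down at the handle lowers it near closed, 4 N when upright, 7 N raises it. Lid 200 by 290 mm, 30 mm thick, underside on the rim when closed; faster than 2 rad/s is a slam
- lid_hinge (a point): middle of the lid's hinge line, at the far rim, 120 mm above the bench; the hinge line runs along this frame's y, and the frame turns with the lid: its -x points from the hinge to the lid's front edge, its z out of the lid's upper face
- lid_handle (a point): middle of the lid's handle: a round bar 10 mm thick, 110 mm long along y, held 32 mm out from the lid's front edge; 232 mm from the hinge line and 15 mm above the plane of the lid's underside; axes as lid_hinge
- lid_front (a point): point on the lid's upper face, 30 mm in from its front edge, in the middle of its width; press here to seat the lid; axes as lid_hinge
- door (a joint): control box door angle, rad: 0 shut (starts 0.6 to 1.25). Steel door 128 mm wide, 12 to 163 mm above the bench, 12 mm thick, hinged on its +y edge, opens towards -x of the kiln, stays where left. From about 0.11 rad a spring ball catch resists (4 to 6 N at the free edge); past about 0.03 rad it snaps in and holds the door at 0
- door_hinge (a point): on the door's hinge line, 142 mm above the bench, at the inner face of the door; the frame turns with the door: its -y points from the hinge to the free edge, its -x out of the door's outer face
- door_edge (a point): point on the door's outer face, 105 mm from the hinge line (24 mm short of the free edge), 20 mm below the door's top edge; axes as door_hinge
- start (a joint): start button travel, m: 0 up, 0.006 fully down; springs back; about 5 N fully down
- start_top (a point): centre of the top of the start button, a 24 mm round black cap in a metal collar on top of the control box, 183 mm above the bench, pressed straight down
- board_waiting: fixed wooden ware board with the waiting cups on it, 230 mm (x) by 120 mm (y), 18 mm thick; origin at the centre of its underside
- board_empty: fixed wooden ware board like the other, empty at the start; origin at the centre of its underside
- board_empty_top (a point): centre of the upper face of the empty board, 18 mm above the bench; axes as board_empty
- cup_a: waiting cup to be fired (may be absent): white porcelain cup, plain and open, a little wider at the top: 52 mm across the rim, 50 mm at 18 mm up, foot 42 mm across, 58 mm high, wall 3.5 mm, 70 to 120 g; origin at the centre of its underside, z up its axis
- cup_b: waiting cup to be fired (may be absent): white porcelain cup, plain and open, a little wider at the top: 52 mm across the rim, 50 mm at 18 mm up, foot 42 mm across, 58 mm high, wall 3.5 mm, 70 to 120 g; origin at the centre of its underside, z up its axis
- cup_c: waiting cup to be fired (may be absent): low white porcelain cup, plain and open: 64 mm across the rim, 62 mm at 16 mm up, foot 48 mm across, 42 mm high, wall 3.5 mm, 70 to 120 g; origin at the centre of its underside, z up its axis
- fired_a: fired cup, in the kiln at the start (may be absent): white porcelain cup, plain and open, a little wider at the top: 52 mm across the rim, 50 mm at 18 mm up, foot 42 mm across, 58 mm high, wall 3.5 mm, 90 g; origin at the centre of its underside, z up its axis
- fired_b: fired cup, in the kiln at the start (may be absent): low white porcelain cup, plain and open: 64 mm across the rim, 62 mm at 16 mm up, foot 48 mm across, 42 mm high, wall 3.5 mm, 90 g; origin at the centre of its underside, z up its axis
- jar: bystander: closed white glaze jar, 60 mm across, 75 mm high, standing behind the control box
- brush: bystander: glaze brush lying on the bench in front of the kiln
- prop: bystander: clay-coloured tubular kiln prop, 38 mm across, 75 mm high, standing beyond the boards beside the kiln
There are look-alikes about, which are no part of the job. Leave any purple look-alike of the fired_b alone.

How it is judged (in metres and radians):
On the way, in this order (a step that is already met when the one before it is completed fails the run):
1. every fired cup stands on the empty ware board and every waiting cup stands clear on the kiln floor (x of fired_a in the frame of board_empty_top between -0.115 and 0.115 m and y of fired_a in the frame of board_empty_top between -0.06 and 0.06 m and z of fired_a in the frame of board_empty_top between -0.004 and 0.004 m and angle between each of fired_a, fired_b, cup_a, cup_b, cup_c's own z axis and vertical below 0.1 rad and x of fired_b in the frame of board_empty_top between -0.115 and 0.115 m and y of fired_b in the frame of board_empty_top between -0.06 and 0.06 m and z of fired_b in the frame of board_empty_top between -0.004 and 0.004 m and x of cup_a in the frame of chamber between -0.042 and 0.042 m and y of cup_a in the frame of chamber between -0.087 and 0.087 m and z of cup_a in the frame of chamber between -0.004 and 0.004 m and x of cup_b in the frame of chamber between -0.042 and 0.042 m and y of cup_b in the frame of chamber between -0.087 and 0.087 m and z of cup_b in the frame of chamber between -0.004 and 0.004 m and x of cup_c in the frame of chamber between -0.036 and 0.036 m and y of cup_c in the frame of chamber between -0.081 and 0.081 m and z of cup_c in the frame of chamber between -0.004 and 0.004 m and horizontal distance between cup_b and cup_a above 0.055 m and horizontal distance between cup_c and cup_a above 0.061 m and horizontal distance between cup_c and cup_b above 0.061 m), for 0.2 s.
2. the lid is fully closed and the control box door is home on its catch (in either order) (value of joint each of lid, door below 0.03 rad), for 0.3 s.
3. with both shut, the start button is pressed fully down (all of step 2 and value of joint start above 0.0045 m), for 0.1 s.
At the end, for the whole second after the job is handed in: Fired cups upright on the board that was empty, centres inside its edges; waiting cups upright on the kiln floor, 2 mm or more from walls, 3 mm from each other; lid and door within 0.03 rad of closed; start pressed 4.5 mm or more with both shut, and up again; all at rest (all of step 1 and all of step 2 and value of joint start below 0.002 m and linear speed of each of cup_a, cup_b, cup_c, fired_a, fired_b below 0.02 m/s); the robot touches nothing.
It fails at once if the lid is slammed or let fall (faster than 2 rad/s downward) (velocity of joint lid below -2 rad/s).
It fails at once if the start button is pressed while the lid or the door is open (value of joint start above 0.003 m and value of joint any of lid, door above 0.06 rad).
It fails at once if a waiting cup is dropped or knocked flying (faster than 0.6 m/s while out of the fingers) ((linear speed of cup_a above 0.6 m/s and contact force between the fingers and cup_a below 0.05 N) or (linear speed of cup_b above 0.6 m/s and contact force between the fingers and cup_b below 0.05 N) or (linear speed of cup_c above 0.6 m/s and contact force between the fingers and cup_c below 0.05 N)).
It fails at once if the jar, the brush or the kiln prop is disturbed (moved more than 25 mm) (distance of any of jar, brush, prop from where it was at the start of the episode above 0.025 m).
Of cup_a, cup_b, cup_c only 2 to 3 are there at a start; the rules pass over those that are not, and their reading is None.
Of fired_a, fired_b only 1 to 2 are there at a start; the rules pass over those that are not, and their reading is None.
At some moment in a run one of fired_a, fired_b may be knocked a few centimetres aside while the robot is not near it.
It also fails if it takes over 210 s, if anything falls off the work surface, if the arm or the gripper's body presses on something with over 40 N, if the wrist force passes 120 N, or if a joint passes its speed limit or range.

## Working session

There is one attempt and no reset: what is moved stays moved. The work goes in short steps, each a Python script; the robot and the scene stay as the last script left them, time stands still between calls to the robot, and variables do not carry over. Pictures are saved under pics/ and viewed, at most 14 in all, crops included, and the job is handed in when it is done.

```bash
ls; mkdir -p pics; python3 - <<'E'
from bench import bot, solve_ik, imaging
import cv2, numpy as np
for n in ("top","side"):
    im=imaging.capture(n); cv2.imwrite(f"pics/{n}0.png",cv2.resize(im,(800,600),interpolation=cv2.INTER_CUBIC)); cv2.imwrite(f"{n}0_raw.png",im)
    m=imaging.camera_model(n); print(n,{k:np.round(v,3).tolist() if not isinstance(v,str) else v for k,v in m.items()})
m=imaging.camera_model("wrist"); print({k:np.round(v,3).tolist() for k,v in m.items()})
print(bot.get_state())
E
```

```text
pics
top {'K': [[409.519, 0.0, 281.445], [0.0, 409.519, 199.949], [0.0, 0.0, 1.0]], 'position': [489.111, -29.044, 1177.363], 'rotation': [0.046, 0.014, -1.569]}
side {'K': [[522.019, 0.0, 274.287], [0.0, 522.019, 200.783], [0.0, 0.0, 1.0]], 'position': [377.391, -940.635, 914.734], 'rotation': [0.879, -0.008, -0.172]}
{'K': [[309.049, 0.0, 275.345], [0.0, 309.049, 210.569], [0.0, 0.0, 1.0]], 'position': [86.141, 547.544, 373.623], 'rotation': [-0.325, 0.002, 1.265]}
{'t': 0.1, 'qpos': array([ 1.13079734e+00,  3.26861413e-01, -1.93473082e-01,  1.05199299e+00,
        2.10232421e-06,  1.43660155e+00]), 'joint_velocities': array([-8.02654992e-04, -1.72488295e-03,  2.94974640e-03, -3.58688126e-04,
       -6.20957241e-05,  5.11198756e-04]), 'effort': array([ 5.84452537e-04, -4.44240439e+01,  2.63037407e+01,  7.89261918e-03,
       -9.44559520e-05,  1.46815381e-05]), 'tcp_pos': array([165.34908815, 524.02059976, 230.5887799 ]), 'orientation': array([-3.14007554e+00, -2.06941172e-04,  2.83578829e+00]), 'contact_force': array([-0.08924226, -0.73834279,  0.26807748]), 'wrist_torque': array([-0.00405431,  0.00939965, -0.00136616]), 'gripper_force': 0.0, 'opening': 1.0028592641255587}
```

View pics/top0.png

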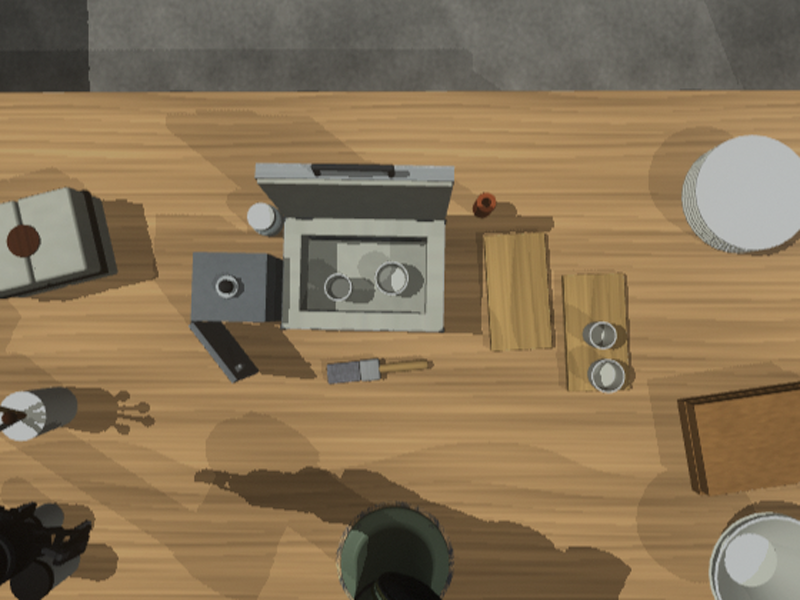

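View pics/side0.png

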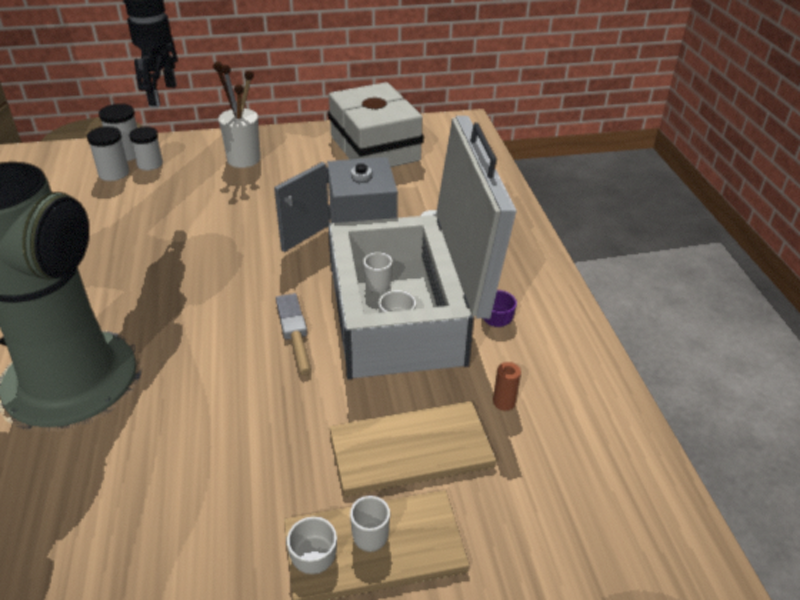

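The top view shows the kiln with its chamber spanning about (302,236)–(427,313). The fired tall cup is at (338,288) and the fired low cup at (392,278). The empty board is at (517,291), and on the other board stand a waiting tall cup (602,335) and a low cup (607,376). The button is at (228,287), the door is open at about (190–257,322–380), and the brush, prop and jar are all visible. The side view confirms a purple low cup at (499,308) behind the kiln, which is the look-alike to leave alone. The white low cup inside the chamber fits fired_b.

```bash
cat > h.py <<'E'
from bench import bot, solve_ik, imaging
import cv2, numpy as np
from scipy.spatial.transform import Rotation as Rot
def model(n):
    m=imaging.camera_model(n); return np.array(m["K"]),np.array(m["position"]),Rot.from_euler('xyz',m["rotation"]).as_matrix() if np.size(m["rotation"])==3 else np.array(m["rotation"])
def cast(M,uv,z):
    K,p,R=M; uv=np.atleast_2d(np.float64(uv))
    d=np.c_[(uv[:,0]-K[0,2])/K[0,0],-(uv[:,1]-K[1,2])/K[1,1],-np.ones(len(uv))]@R.T
    return p+d*((z-p[2])/d[:,2])[:,None]
def proj(M,P):
    K,p,R=M; c=(np.atleast_2d(P)-p)@R
    return np.c_[K[0,0]*c[:,0]/-c[:,2]+K[0,2],K[1,1]*-c[:,1]/-c[:,2]+K[1,2]]
E
python3 - <<'E'
from h import *
im=cv2.imread("top0_raw.png"); M=model("top")
s=.7
# boards: wood top faces by hand-picked quads first
print("emptyboard",cast(M,np.array([[484,233],[548,234],[552,349],[491,352]])*s,18).round(0).tolist())
print("waitboard",cast(M,np.array([[562,273],[626,272],[630,389],[567,390]])*s,18).round(0).tolist())
print("kiln outer",cast(M,np.array([[287,219],[445,221],[445,331],[284,328]])*s,120).round(0).tolist())
print("chamber rim",cast(M,np.array([[302,236],[427,237],[426,313],[302,313]])*s,120).round(0).tolist())
print("button",cast(M,[228*s,287*s],183).round(1))
print("lidhandle",cast(M,np.array([[313,170],[393,170]])*s,352).round(0).tolist())
print("tallfired",cast(M,[338*s,288*s],98).round(0),"lowfired",cast(M,[392*s,278*s],82).round(0))
print("tallwait",cast(M,[602*s,335*s],76).round(0),"lowwait",cast(M,[607*s,376*s],60).round(0))
print("brush",cast(M,np.array([[327,372],[432,364]])*s,10).round(0).tolist(),"prop",cast(M,[485*s,201*s],75).round(0))
print("door top", cast(M,np.array([[192,322],[236,381],[257,373]])*s,163).round(0).tolist())
cv2.imwrite("pics/crop1.png",cv2.resize(im[105:280,120:453],(800,420),interpolation=cv2.INTER_CUBIC))
for p in ([330,-20,420],[330,-150,420],[330,-250,420],[500,-20,300],[560,-20,250]):
    print(p,solve_ik(p,[np.pi,0,0]) is not None,solve_ik(p,[np.pi,0,np.pi/2]) is not None,solve_ik(p,[np.pi,0,-np.pi/2]) is not None)
E
```

```text
emptyboard [[648.0, -175.0, 18.0], [646.0, -302.0, 18.0], [419.0, -308.0, 18.0], [412.0, -188.0, 18.0]]
waitboard [[568.0, -329.0, 18.0], [571.0, -455.0, 18.0], [341.0, -459.0, 18.0], [339.0, -336.0, 18.0]]
kiln outer [[660.0, 196.0, 120.0], [656.0, -92.0, 120.0], [457.0, -92.0, 120.0], [461.0, 199.0, 120.0]]
chamber rim [[629.0, 168.0, 120.0], [627.0, -59.0, 120.0], [489.0, -57.0, 120.0], [488.0, 167.0, 120.0]]
button [[532.6 282.5 183. ]]
lidhandle [[693.0, 110.0, 352.0], [693.0, -4.0, 352.0]]
tallfired [[535. 105.  98.]] lowfired [[554.   5.  82.]]
tallwait [[ 448. -387.   76.]] lowwait [[ 371. -401.   60.]]
brush [[371.0, 136.0, 10.0], [388.0, -72.0, 10.0]] prop [[ 701. -170.   75.]]
door top [[472.0, 351.0, 163.0], [371.0, 272.0, 163.0], [385.0, 236.0, 163.0]]
[330, -20, 420] True True True
[330, -150, 420] True True True
[330, -250, 420] True True True
[500, -20, 300] True True True
[560, -20, 250] True True True
```

View pics/crop1.png

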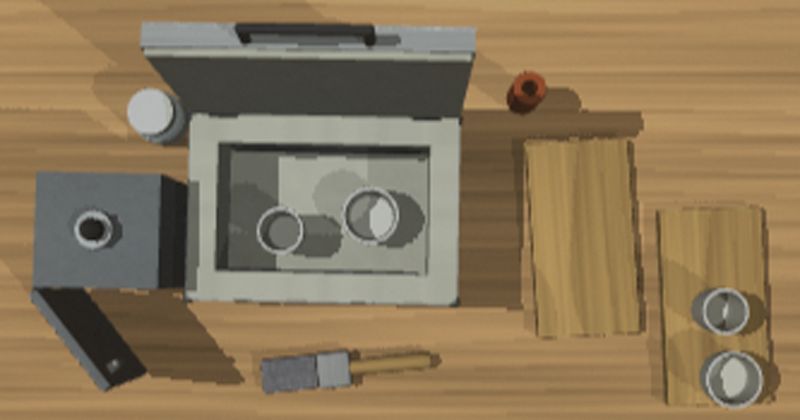

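The crop shows the two white cups in the chamber at crop (281,230) and (371,215). The purple cup is hidden behind the lid, so there is no confusion. Sizes agree: kiln 290x200 mm, boards about 124x230 mm, button where it must be. I'll refine the cup positions with the wrist camera, first over the kiln and then over the waiting board.

```bash
cat >> h.py <<'E'
DN=[np.pi,0,np.pi]
def circles(im,M,guess,zrim,dia):
    """rim circle near guessed centre: Hough on an enlarged crop"""
    u,v=proj(M,[[*guess,zrim]])[0]; e=proj(M,[[guess[0],guess[1]+dia/2,zrim]])[0]; r=np.hypot(*(e-[u,v]))
    w=int(r*2.2); x0,y0=max(int(u)-w,0),max(int(v)-w,0); k=4
    g=cv2.GaussianBlur(cv2.resize(cv2.cvtColor(im[y0:y0+2*w,x0:x0+2*w],cv2.COLOR_BGR2GRAY),None,fx=k,fy=k,interpolation=cv2.INTER_CUBIC),(0,0),3)
    c=cv2.HoughCircles(g,cv2.HOUGH_GRADIENT,1.5,20,param1=60,param2=15,minRadius=int(r*k*.88),maxRadius=int(r*k*1.1))
    if c is None: return None
    return [(np.r_[cast(M,[(a+.5)/k-.5+x0,(b+.5)/k-.5+y0],zrim)[0][:2],rr/k/r].round(2).tolist(),(int(a/k+x0),int(b/k+y0))) for a,b,rr in c[0][:3]]
def shot(n,name,guesses):
    bot.dwell(.3); M=model(n); im=imaging.capture(n); vis=im.copy()
    for lab,(g,z,d) in guesses.items():
        c=circles(im,M,g,z,d); print(n,lab,c)
        if c: cv2.circle(vis,c[0][1],3,(0,0,255),-1)
    cv2.imwrite(f"pics/{name}.png",vis); return im,M
E
python3 - <<'E'
from h import *
p=bot.get_state()["tcp_pos"]; bot.movel([p[0],p[1],400])
bot.move_ptp([380,-330,330],DN)
W=dict(tall=([448,-387],76,52),low=([371,-401],60,64))
shot("wrist","w_wait",W); 
bot.move_ptp([480,53,400],DN)
F=dict(tall=([535,105],98,52),low=([554,5],82,64))
im,M=shot("wrist","w_kiln",F)
P=lambda k:np.array([558.5,53])+Rot.from_euler('z',-.012).as_matrix()[:2,:2]@k
print(proj(M,[[*P(k),120] for k in ([-70,-115],[-70,115],[70,115],[70,-115],[-100,-145],[-100,145])]).round(0).tolist())
print(bot.get_state()["t"])
E
```

```text
wrist tall [([446.39, -394.01, 0.89], (229, 221)), ([440.92, -388.11, 1.04], (234, 217)), ([450.8, -388.02, 1.04], (234, 224))]
wrist low [([367.68, -406.96, 0.94], (219, 162)), ([373.75, -410.85, 1.06], (216, 166)), ([363.66, -401.22, 1.08], (223, 159))]
wrist tall [([537.61, 104.0, 1.01], (310, 205)), ([530.52, 100.37, 1.02], (308, 200)), ([572.9, 130.74, 0.95], (327, 226))]
wrist low [([555.35, 4.05, 1.0], (246, 212)), ([539.23, -18.26, 0.9], (231, 203)), ([547.26, 1.36, 1.06], (244, 208))]
[[195.0, 175.0], [360.0, 177.0], [351.0, 266.0], [201.0, 265.0], [171.0, 153.0], [384.0, 155.0]]
6.6583
```

View pics/w_kiln.png

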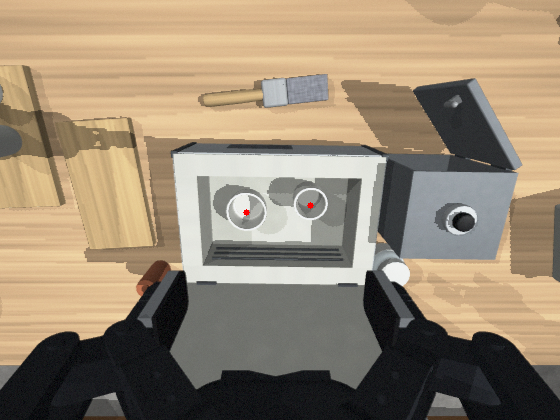

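View pics/w_wait.png

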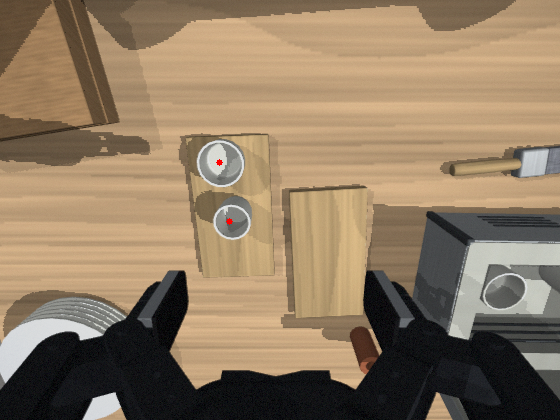

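The wrist views agree with the top view: fired tall at (310,205) → (537,104), fired low at (246,212) → (555,4), both rims the right size. The waiting rims are at (232,222) and (220,163) → about (448,-389) and (370,-404), and the empty board is clear. Next I take out the two fired cups.

```bash
cat >> h.py <<'E'
DIM=dict(tall=(17,62,52),low=(6,75,64))   # TCP above cup foot, opening before grasp mm, rim
def pick(kind,xy,zf,yaw=np.pi,zs=250):
    h,o,d=DIM[kind]; r=[np.pi,0,yaw]
    bot.grip(o/85); bot.movel([*xy,zs],r,300)
    bot.movel([*xy,zf+h+50],None,200)
    hit=bot.movel([*xy,zf+h],None,60,threshold=12)
    bot.grip(0.3,30); s=bot.get_state()
    print(kind,"hit",hit,"z",s["tcp_pos"][2].round(1),"width",round(s["opening"]*85,1),"force",round(s["gripper_force"],1))
    bot.movel([*xy,zs],None,150); s=bot.get_state(); print(" lifted width",round(s["opening"]*85,1),round(s["gripper_force"],1))
def place(kind,xy,zf,yaw=np.pi,zs=250):
    h,o,d=DIM[kind]; r=[np.pi,0,yaw]
    bot.movel([*xy,zs],r,250); bot.movel([*xy,zf+h+15],None,150); bot.dwell(.3)
    hit=bot.movel([*xy,zf+h-2],None,20,threshold=3); s=bot.get_state()
    print(" place hit",hit,"z err",(s["tcp_pos"][2]-zf-h).round(1))
    bot.grip((o+1)/85); bot.movel([*xy,zf+h+60],None,80); bot.movel([*xy,zs],None,250); print(" t",bot.get_state()["t"])
E
python3 - <<'E'
from h import *
pick("tall",[537,104],40); place("tall",[480,-246],18)
F=dict(low=([555,4],82,64)); shot("top","t1",F)
pick("low",[555,4],40); place("low",[583,-240],18)
shot("top","t2",dict(tall=([480,-246],76,52),low=([583,-240],60,64),wt=([448,-389],76,52),wl=([370,-404],60,64)))
E
```

```text
tall hit False z 57.7 width 50.9 force 31.0
 lifted width 51.0 31.4
 place hit True z err 0.7
 t 17.2333
top low [([549.79, -21.85, 0.93], (284, 196)), ([555.8, 7.31, 0.9], (274, 194))]
low hit True z 67.4 width 61.6 force 28.6
 lifted width 62.1 32.9
 place hit True z err 19.6
 t 27.0083
top tall [([479.97, -242.83, 1.01], (367, 222))]
top low [([578.92, -238.21, 0.96], (364, 186)), ([571.75, -256.51, 0.93], (371, 189)), ([540.03, -265.41, 0.89], (374, 200))]
top wt None
top wl None
```

```bash
python3 - <<'E'
import cv2
a=cv2.imread("pics/t2.png"); cv2.imwrite("pics/t2c.png",cv2.resize(a[130:290,190:457],(800,480),interpolation=cv2.INTER_CUBIC))
E
```

```text
(no output)
```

View pics/t2c.png

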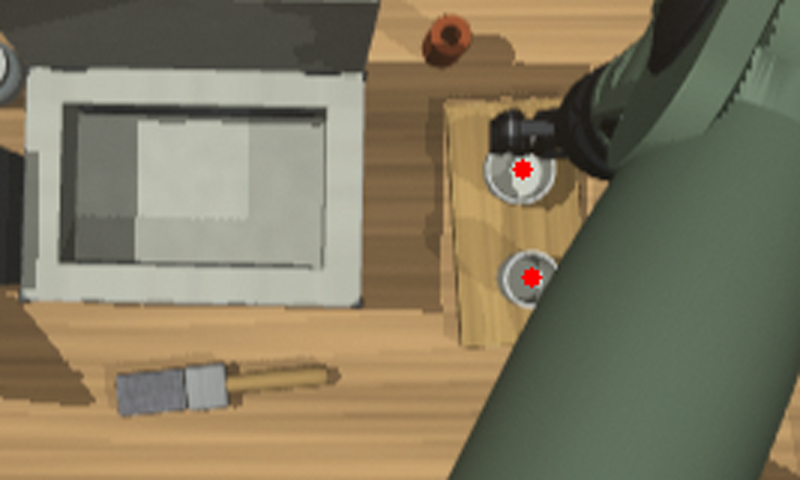

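Both fired cups stand on the board, tall at crop (531,277) and low at (522,170), and the chamber is empty. Next come the waiting cups. I'll open wider for the low one, because a finger brushed the rim of the fired low cup.

```bash
cat >> h.py <<'E'
KC=np.array([559.5,54.]); KY=-.012
def kp(x,y): return KC+Rot.from_euler('z',KY).as_matrix()[:2,:2]@[x,y]
E
python3 - <<'E'
from h import *
pick("tall",[448,-389],18); place("tall",kp(0,50),40)
DIM["low"]=(8,84,64)
pick("low",[371,-404],18)
DIM["low"]=(8,74,64)
place("low",kp(0,-46),40)
bot.move_ptp([380,53,420],DN)
shot("wrist","w3",dict(tall=(kp(0,50),98,52),low=(kp(0,-46),82,64)))
im=imaging.capture("top"); cv2.imwrite("pics/t3.png",im); M=model("top")
for n,g,z,d in (("ft",[480,-246],76,52),("fl",[583,-240],60,64)): print(n,circles(im,M,g,z,d))
for p in ([718,53,400],[718,53,330],[690,53,400],[640,53,330],[560,53,300],[440,53,160]): print(p,solve_ik(p,DN) is not None)
E
```

```text
tall hit False z 35.7 width 49.3 force 31.0
 lifted width 49.4 31.3
 place hit True z err 0.6
 t 38.625
low hit False z 27.0 width 62.1 force 31.4
 lifted width 61.6 32.9
 place hit True z err 1.1
 t 51.15
wrist tall [([559.38, 104.24, 0.91], (306, 270)), ([550.13, 100.79, 1.05], (305, 265)), ([568.74, 102.62, 1.08], (305, 275))]
wrist low [([563.93, 5.66, 1.08], (249, 268)), ([552.95, 7.91, 0.9], (250, 262)), ([537.08, -18.12, 0.94], (235, 254))]
ft [([448.02, -280.57, 1.05], (381, 234)), ([483.04, -270.89, 1.05], (377, 221))]
fl [([578.92, -237.19, 0.99], (363, 186)), ([573.81, -257.55, 0.92], (371, 188)), ([629.29, -260.05, 1.0], (372, 168))]
[718, 53, 400] True
[718, 53, 330] True
[690, 53, 400] True
[640, 53, 330] True
[560, 53, 300] True
[440, 53, 160] True
```

View pics/w3.png

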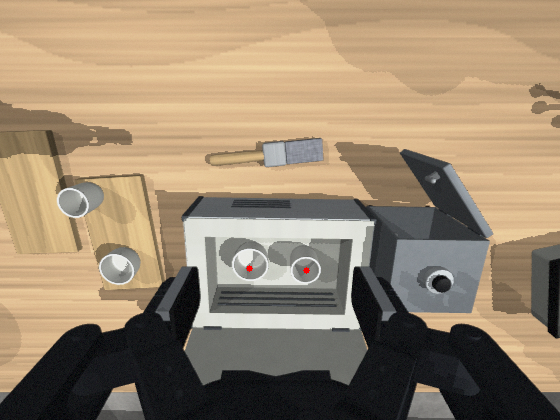

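View pics/t3.png

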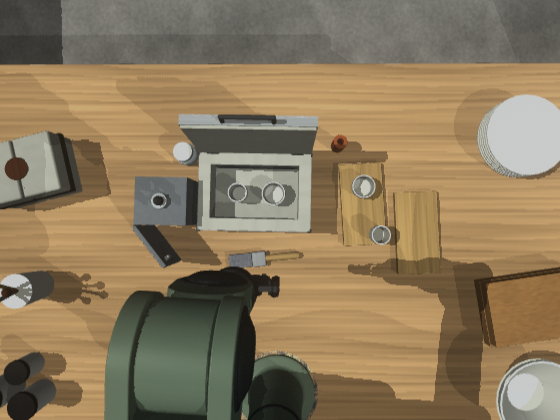

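The kiln cups stand well apart at (249,267) and (306,269) in the wrist view. The fired tall cup was knocked aside, to top pixel (381,234) → about (448,-281), near the board's edge. I'll check it from the side.

```bash
python3 - <<'E'
from h import *
im=imaging.capture("side"); M=model("side")
print(proj(M,[[448,-281,76],[448,-281,18]]).round(0).tolist())
cv2.imwrite("pics/s3.png",cv2.resize(im[260:420,180:380],(800,640))[:600])
E
```

```text
[[249.0, 312.0], [250.0, 330.0]]
```

View pics/s3.png

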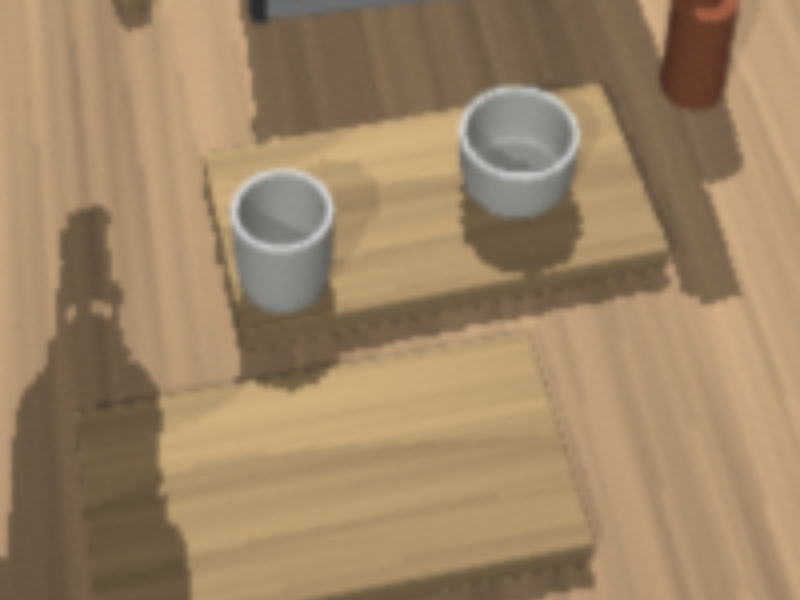

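The cup stands upright and fully on the board (rim at crop (282,212), foot at (288,300)), with the centre about 25 mm inside the edge, so I leave it. Next is the lid: push the bar from behind, then press it down from above.

```bash
cat >> h.py <<'E'
def bar(th):
    hx=KC[0]+100
    return hx-232*np.cos(th)+15*np.sin(th), 120+232*np.sin(th)+15*np.cos(th)
E
python3 - <<'E'
from h import *
y=kp(0,0)[1]
bot.grip(0,20); bot.movel([380,y,450],None,250); bot.move_ptp([735,y,450],DN); bot.movel([738,y,334],None,120); bot.dwell(.3)
hit=bot.movel([690,y,334],None,25,threshold=2.5); s=bot.get_state(); print(hit,s["tcp_pos"].round(1),s["contact_force"].round(1))
bx=s["tcp_pos"][0]-16
ths=np.linspace(1.2,1.75,500); th0=ths[np.argmin(abs(np.array([bar(t)[0] for t in ths])-bx))]; print("th0",th0)
for th in np.linspace(th0,.85,6)[1:]:
    b=bar(th); bot.movel([b[0]+14,y,b[1]-10],None,90); s=bot.get_state(); print(round(th,2),s["tcp_pos"].round(0),s["contact_force"].round(1))
p=s["tcp_pos"]; bot.movel([p[0]+6,y,p[2]+5],None,60); bot.movel([p[0]+6,y,p[2]+70],None,150)
M=model("wrist"); cv2.imwrite("pics/lid1.png",imaging.capture("side")); print(bot.get_state()["t"])
E
```

```text
Traceback (most recent call last):
bench.IKError: the arm cannot take that pose within its joint ranges
```

```bash
python3 - <<'E'
from h import *
print(bot.get_state()["tcp_pos"].round(0))
for p in ([735,53,450],[735,53,430],[735,53,410],[725,53,450],[725,53,400],[738,53,334],[600,53,450]): print(p,[solve_ik(p,[np.pi,b,np.pi]) is not None for b in (-.5,-.3,0,.3,.5)])
print(Rot.from_euler('xyz',[np.pi,.3,np.pi]).as_matrix()[:,2])
E
```

```text
[381.  54. 451.]
[735, 53, 450] [False, False, False, True, True]
[735, 53, 430] [False, False, True, True, True]
[735, 53, 410] [False, False, True, True, True]
[725, 53, 450] [False, False, False, True, True]
[725, 53, 400] [False, False, True, True, True]
[738, 53, 334] [False, False, True, True, True]
[600, 53, 450] [False, False, True, True, True]
[ 2.95520207e-01  8.62738924e-17 -9.55336489e-01]
```

```bash
python3 - <<'E'
from h import *
y=kp(0,0)[1]
bot.movel([600,y,425],DN,250); bot.movel([736,y,425],None,200); bot.movel([736,y,334],None,120); bot.dwell(.3)
hit=bot.movel([690,y,334],None,25,threshold=2.5); s=bot.get_state(); print(hit,s["tcp_pos"].round(1),s["contact_force"].round(1))
bx=s["tcp_pos"][0]-16
ths=np.linspace(1.2,1.75,500); th0=ths[np.argmin(abs(np.array([bar(t)[0] for t in ths])-bx))]; print("th0",th0)
for th in np.linspace(th0,.85,6)[1:]:
    b=bar(th); bot.movel([b[0]+14,y,b[1]-10],None,90); s=bot.get_state(); print(round(th,2),s["tcp_pos"].round(0),s["contact_force"].round(1))
p=s["tcp_pos"]; bot.movel([p[0]+6,y,p[2]+5],None,60); bot.movel([p[0]+6,y,p[2]+70],None,150)
cv2.imwrite("pics/lid1.png",imaging.capture("side")); print(bot.get_state()["t"])
E
```

```text
True [713.2  54.  334. ] [ 1.3 -0.6  0.1]
th0 1.6695390781563126
1.51 [673.  54. 342.] [-0.3  0.7  0. ]
1.34 [635.  54. 339.] [ 0.3 -0.5  0.6]
1.18 [598.  54. 330.] [ 0.  -0.6 -0.1]
1.01 [563.  54. 315.] [ 0.2 -0.6  0. ]
0.85 [532.  54. 294.] [ 1.8 -0.  -1.1]
62.125
```

View pics/lid1.png

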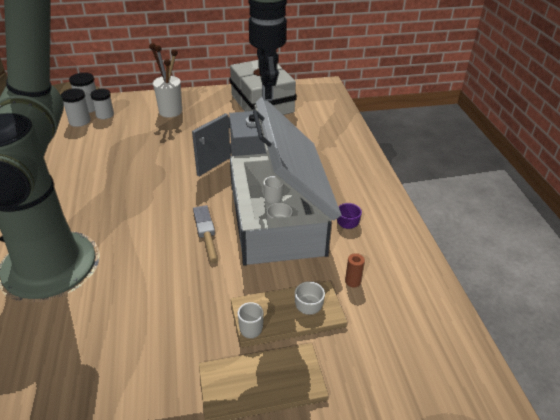

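The lid now stands at roughly 0.85 rad and the cups are unharmed. I press it down from above.

```bash
python3 - <<'E'
from h import *
y=kp(0,0)[1]
b=bar(.9); bot.movel([b[0]-2,y,b[1]+40],None,120); bot.dwell(.2)
hit=bot.movel([b[0]-2,y,b[1]-15],None,30,threshold=2.5); s=bot.get_state(); print(hit,s["tcp_pos"].round(1))
z=s["tcp_pos"][2]-5; t=np.linspace(0,1.1,800); th0=t[np.argmin(abs(np.array([bar(q)[1] for q in t])-z))]; print("th0",th0)
for th in np.linspace(th0,.06,7)[1:]:
    b=bar(th); bot.movel([b[0]-3,y,b[1]+5],None,80); s=bot.get_state(); print(round(th,2),s["tcp_pos"].round(0),s["contact_force"].round(1))
b=bar(0); hit=bot.movel([b[0]-3,y,b[1]-1],None,20,threshold=15); s=bot.get_state(); print(hit,s["tcp_pos"].round(1),s["contact_force"].round(1))
bot.movel([b[0]-3,y,210],None,150)
q=kp(-70,0); bot.movel([*q,200],None,150); bot.dwell(.2)
hit=bot.movel([*q,145],None,25,threshold=15); s=bot.get_state(); print("seat",hit,s["tcp_pos"].round(1),s["contact_force"].round(1))
bot.movel([*q,300],None,150); print(bot.get_state()["t"])
E
```

```text
True [524.5  54.  305.8]
th0 0.826032540675845
0.7 [488.  54. 286.] [ 0.4 -0.1  0.7]
0.57 [470.  54. 263.] [ 0.  -0.1  0.4]
0.44 [454.  54. 238.] [ 0.3 -0.6 -0.8]
0.32 [441.  54. 211.] [-0.2 -0.4 -0.7]
0.19 [431.  54. 183.] [ 0.3 -0.3 -0.2]
0.06 [426.  54. 154.] [-0.3 -0.3  0.4]
True [424.8  54.  139.8] [-1.4 -0.3  8.3]
seat True [489.5  54.8 148. ] [-0.7  0.3  4.9]
72.4167
```

The lid is seated: bar contact at z=139.8 against 140 expected, top face at 148 against 150. Next is the door.

```bash
cat >> h.py <<'E'
def door(ph,off):
    h=kp(-90,293.5); return h+105*np.array([-np.sin(ph),-np.cos(ph)])+(12+off)*np.array([-np.cos(ph),np.sin(ph)])
def dr(ph): return [np.pi,0,np.pi-ph+KY]
E
python3 - <<'E'
from h import *
ph=.92
bot.move_ptp([*door(ph,55),300],dr(ph)); bot.movel([*door(ph,55),125],None,150); bot.dwell(.3)
hit=bot.movel([*door(ph,-5),125],None,30,threshold=2.5); s=bot.get_state(); print(hit,s["tcp_pos"].round(1))
off=[np.dot(s["tcp_pos"][:2]-door(ph,0),[-np.cos(ph),np.sin(ph)])]; print("offset",off)
for p in np.linspace(ph,.14,7)[1:]:
    bot.movel([*door(p,11),125],dr(p),90); s=bot.get_state(); print(round(p,2),s["tcp_pos"].round(0),s["contact_force"].round(1))
bot.dwell(.2)
hit=bot.movel([*door(0,5),125],dr(0),40,threshold=30); s=bot.get_state(); print(hit,s["tcp_pos"].round(1),s["contact_force"].round(1),"shut expected",door(0,11).round(1))
bot.movel([*door(0,50),125],None,100); bot.movel([*door(0,50),300],None,200)
bot.dwell(.2); im=imaging.capture("wrist"); cv2.imwrite("pics/door.png",im); print(bot.get_state()["t"])
E
```

```text
False [385.3 290.6 125.1]
offset [np.float64(-4.948356160547382)]
0.79 [382. 291. 125.] [ 0.2 -0.2 -0.5]
0.66 [391. 280. 125.] [ 0.3  0.2 -0.4]
0.53 [400. 270. 125.] [-0.5  0.2  0.2]
0.4 [411. 261. 125.] [-0.1  0.1 -0.5]
0.27 [422. 254. 125.] [-0.  -0.4  0.3]
0.14 [435. 248. 125.] [-1.7  0.  -0.5]
False [450.7 243.6 124.3] [-12.5   1.1   8.6] shut expected [450.  243.6]
82.175
```

View pics/door.png

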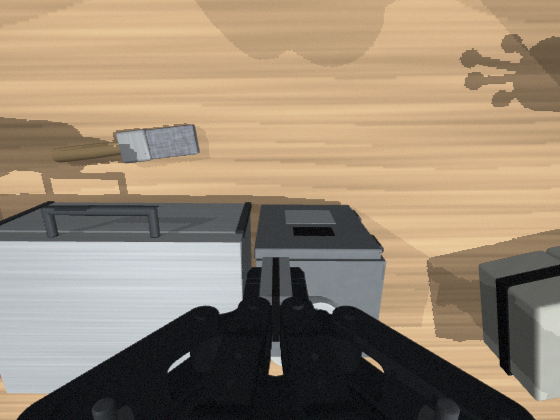

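The door looks flush with the box front, edge line (258–383, 258). I'll push once more to confirm a rigid stop, then locate and press the button.

```bash
python3 - <<'E'
from h import *
bot.movel([*door(0,50),125],None,200); bot.dwell(.3)
hit=bot.movel([*door(0,-2),125],None,30,threshold=25); s=bot.get_state(); print(hit,s["tcp_pos"].round(1),s["contact_force"].round(1))
bot.movel([*door(0,50),125],None,100); bot.movel([*door(0,50),300],None,200)
bot.move_ptp([350,100,400],DN); bot.dwell(.2)
im=imaging.capture("top"); M=model("top"); cv2.imwrite("t5.png",im)
b=kp(-30,230); print("button model",b.round(1),circles(im,M,b,183,24), circles(im,M,b,177,34))
for n,g,z,d in (("ft",[448,-281],76,52),("fl",[581,-239],60,64)): print(n,circles(im,M,g,z,d))
cv2.imwrite("pics/t5.png",cv2.resize(im[110:250,120:400],(800,400),interpolation=cv2.INTER_CUBIC)); print(bot.get_state()["t"])
E
```

```text
True [450.  243.2 123.8] [-1.1 -0.2  3.7]
button model [532.3 284.3] [([534.37, 287.52, 1.03], (157, 200))] [([538.64, 287.34, 0.94], (158, 198)), ([534.05, 274.32, 1.0], (164, 200))]
ft [([448.02, -278.23, 1.05], (380, 234)), ([445.08, -302.17, 1.01], (389, 236)), ([484.12, -312.57, 0.92], (393, 221))]
fl [([580.28, -234.14, 0.93], (362, 186)), ([573.12, -256.52, 0.92], (371, 188)), ([630.66, -204.84, 1.0], (351, 167))]
87.4583
```

View pics/t5.png

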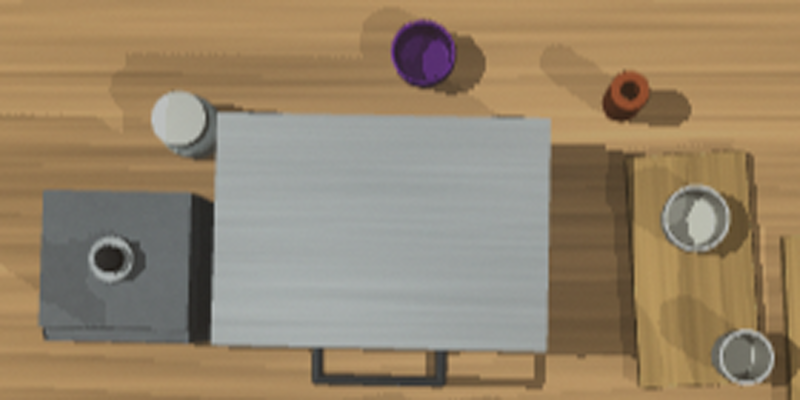

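The lid is closed, the door is flush with a rigid stop at 450.0, and the button sits at crop (109,258). Press start.

```bash
python3 - <<'E'
from h import *
b=[533,284]
bot.move_ptp([*b,300],DN); bot.movel([*b,200],None,150); bot.dwell(.3)
hit=bot.movel([*b,172],None,20,threshold=20); s=bot.get_state(); print(hit,s["tcp_pos"].round(1),s["contact_force"].round(1))
bot.dwell(.4); s=bot.get_state(); print(s["tcp_pos"].round(1),s["contact_force"].round(1))
bot.movel([*b,300],None,60); bot.move_ptp([350,100,400],DN); bot.dwell(.5)
im=imaging.capture("top"); cv2.imwrite("pics/t6.png",cv2.resize(im[110:250,120:400],(800,400))); print(bot.get_state()["t"])
E
```

```text
True [533.  284.  181.1] [-1.1 -1.3  3.9]
[533.  284.  181.1] [-1.7 -0.8  6.2]
94.8
```

View pics/t6.png

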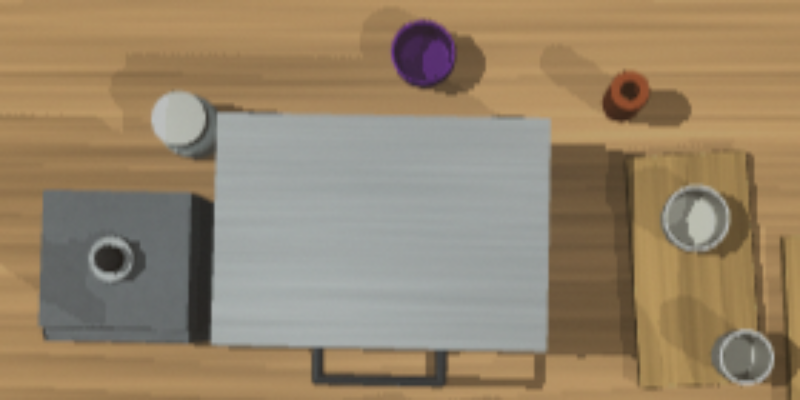

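The press stopped at z=181.1, which may be the collar rather than full travel. I'll step down slowly and read the force profile.

```bash
python3 - <<'E'
from h import *
b=[533,284]
bot.move_ptp([*b,300],DN); bot.movel([*b,195],None,150); bot.dwell(.3); f0=bot.get_state()["contact_force"][2]
for z in np.arange(186,172,-1.):
    bot.movel([*b,z],None,10); bot.dwell(.15); s=bot.get_state(); f=s["contact_force"][2]-f0; print(z,s["tcp_pos"][2].round(2),f.round(1))
    if abs(f)>25: break
bot.dwell(.3)
bot.movel([*b,230],None,60); print(bot.get_state()["t"])
E
```

```text
186.0 186.05 2.0
185.0 185.07 3.0
184.0 184.07 3.7
183.0 183.06 3.6
182.0 182.08 4.9
181.0 181.1 6.3
180.0 180.97 10.0
179.0 180.89 16.0
178.0 180.79 20.6
177.0 180.69 25.4
103.1583
```

```bash
python3 - <<'E'
from h import *
b=[533,284]
bot.movel([*b,200],None,100); bot.dwell(.5)
for z in [198,195,192,190,189,188,187,186,185,184,183,182,181.2]:
    bot.movel([*b,z],None,10); F=[]
    for _ in range(4): bot.dwell(.05); F.append(bot.get_state()["contact_force"][2])
    print(z,np.round(np.mean(F),2))
# same heights, one finger over the button: gripper part open, other finger outside the box
bot.movel([*b,260],None,150); bot.grip(.9)
c=[b[0],b[1]+.45*85+7]; bot.movel([*c,230],None,100); bot.movel([*c,205],None,60); bot.dwell(.5)
for z in np.arange(202,166,-2.):
    bot.movel([*c,z],None,20); F=[]
    for _ in range(3): bot.dwell(.05); F.append(bot.get_state()["contact_force"][2])
    print("one finger",z,bot.get_state()["tcp_pos"][2].round(2),np.round(np.mean(F),2))
    if F[-1]>22: break
bot.dwell(.3); bot.movel([*c,260],None,100); bot.grip(0); print(bot.get_state()["t"])
E
```

```text
198 0.13
195 0.41
192 -0.27
190 -0.34
189 -0.14
188 -0.01
187 0.66
186 1.92
185 2.38
184 3.27
183 3.58
182 4.47
181.2 4.93
one finger 202.0 201.96 0.02
one finger 200.0 200.01 0.22
one finger 198.0 198.03 -0.13
one finger 196.0 195.96 -0.28
one finger 194.0 193.98 0.04
one finger 192.0 191.98 0.16
one finger 190.0 190.01 -0.04
one finger 188.0 187.98 0.13
one finger 186.0 185.99 0.09
one finger 184.0 184.0 0.17
one finger 182.0 182.0 -0.16
one finger 180.0 180.01 -0.11
one finger 178.0 178.02 0.11
one finger 176.0 176.3 1.66
one finger 174.0 174.2 2.77
one finger 172.0 172.22 3.85
one finger 170.0 170.99 9.33
one finger 168.0 170.75 18.23
123.0333
```

Both profiles show a 6 mm spring travel, 187→181 and 177→171, reaching about 5 N and then a hard stop. So the button was fully pressed and has been released. One final check before handing in.

```bash
python3 - <<'E'
from h import *
bot.move_ptp([350,100,400],DN); bot.dwell(.5)
im=imaging.capture("top"); M=model("top"); old=cv2.imread("t5.png")
d=cv2.absdiff(im,old).max(2)[110:260,120:400]; print("changed px",int((d>40).sum()),np.argwhere(d>40)[:5].tolist())
E
```

```text
changed px 0 []
```

```bash
python3 - <<'E'
from bench import bot
print(bot.sign_off())
E
```

```text
the job is handed in; nothing more can be done
None
```

The job is handed in, but sign-off returned no verdict: fired cups upright on the board (a knock left the tall one about 25 mm inside the edge), waiting cups spaced clear on the kiln floor, lid and door shut, start pressed fully and released (three times; the last two checked the travel).

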